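# Close the module holder by one hole and hold the lock pin home

## Task

The radio module on the bench sits loose in its holder. Slacken the holder's bar clamp knob a quarter turn anticlockwise, pull up the round lock plunger, slide the jaw carriage one hole towards the module so that its lip reaches over the module's edge, and let the plunger's pin go fully down into that hole. Finish while still firmly gripping the plunger knob with its pin held home, so that I can nip up the clamp; do not displace the module or the other things on the bench.

Things in the scene. Friction and masses are not known exactly. Their poses are not given: they have to be found in the camera images.
- holder: Module holder fixed to the bench (place and yaw vary): aluminium rail 400 long, 60 wide, 30 high, 12 mm holes at 30 mm pitch along its top. Origin: on the bench under the plunger at the start; y runs along the rail to the module and fixed jaw. Its grey carriage (top 51 above the bench; y -112 to 60 at the start) has a jaw 100 wide, face at y = 60, lip to y = 68 at height 61 to 67.
- next_hole (a point): Mouth of the hole into which the pin must go next: on the rail's top (30 above the bench), 30 mm along the holder's +y from the hole in which the pin starts. At the start it lies hidden under the carriage.
- carriage (a joint): Travel of the jaw carriage along the rail, m: 0 in the starting hole, 0.030 in the next hole, positive towards the module (holder +y). Sliding friction is about 3 N with the clamp slack; a tight clamp holds it, and so does the pin when down in a hole (about 1 mm play each way).
- plunger (a joint): Lift of the lock plunger, m: 0 with its 10 mm pin fully home, 10 mm deep in a hole; above 0.010 the pin is clear of the rail; stop at 0.014. A spring of 6 N (home) to 9 N (up) pulls it down, so the pin drops by itself into a hole it comes over.
- plunger_knob: The plunger's round black knob on the carriage, over the rail's middle: 28 mm diameter, 23 high, straight-sided from 4 to 17 mm above its origin (centre of its underside, 65 above the bench with the pin home). It stands on a 22 mm hex body; nothing else within 45 mm of its axis at its height.
- plunger_grip (a point): Where to grip the plunger knob: on its axis, halfway up the straight sides, 75.5 above the bench with the pin home, 24.5 above the carriage's top. Moves with the knob.
- clamp (a joint): Angle of the clamp knob, rad: positive is anticlockwise seen from above and slackens. 0 is fully tight; it starts between 0 and 0.3; from about 0.9 on the clamp is off the rail; stop at 3.0. It turns with about 0.1 N m and stays where it is left.
- clamp_grip (a point): Grip point of the clamp knob, on its axis, 85 mm behind the plunger (holder y = -85 at the start), 76 above the bench. The knob is a black bar 52 long x 14 thick x 22 high (64 to 86 above the bench) on the carriage; x of this point runs along the bar. At joint value 0 the bar lies across the rail, along holder x.
- module: The radio module: an open metal tray 120 (x) x 140 (y) x 28 mm, 0.8 kg, with its circuit board inside, lying loose on the rail and its cross bars up against the fixed jaw, its underside 30 above the bench. Origin: centre of its underside. Its near edge is 32 to 33.5 mm from the carriage jaw's face at the start.
- screwdriver: A bystander: black-handled screwdriver, 170 long, lying on the robot's side of the holder.
- spanner: A bystander: steel spanner, 130 long, lying on the far side of the holder.
- magnifier: A bystander: hand magnifier, 72 mm lens, lying beyond the holder.
- parts_tray: A bystander: grey tray of screws, 70 x 100 x 22 mm, between the holder and the robot.
- flux_jar: A bystander: small amber jar, 44 mm diameter, 55 high.
- attenuator: A bystander: finned coaxial attenuator, 22 mm diameter, 62 long, lying near the holder's carriage end.
- cover_plate: A bystander: the module's cover, a flat plate 120 x 140 x 5 mm, lying on the bench at the holder's fixed-jaw end.
Things that resemble listed ones, but are neither listed nor needed, are in the scene too. Of the things like the module, leave any that is red; of the rest the smaller one is meant.

How it is judged:
By the outcome, as a careful person would: the job done as asked, in the order asked, and still so for the second after the job is handed in, while the arm keeps its last pose, push and grip.
It also fails if it takes over 53 s, if anything falls off the work surface, if the arm or the gripper's body presses on something with over 40 N, if the wrist force passes 120 N, or if a joint passes its speed limit or range.

## Robot

A 6-joint arm with a two-finger parallel gripper is mounted at the origin on the work surface. World frame = base frame: x ahead of the robot, y to its left, z up, the work surface at z = 0. Lengths are in mm, angles in rad, forces in N, time in s.
With the tool pointing down it reaches from about 150 to 775 mm from the base axis. Payload 6.1 kg.
Tool frame: the origin (TCP) lies between the finger pads; the fingertips stand 22 mm ahead of it and the grasp point (between the pads) lies 3 mm ahead of it; z points along the fingers, y is the line along which they close (so a half turn about z gives the same grasp; the last joint's range is limited). The gripper opens to 85 mm and grips with 20 to 120 N. Pads are 22 mm wide; open, the fingers measure 114 mm over their backs; the gripper's body (76 mm by 85 mm) begins 54 mm behind the grasp point. The pads swing forward as they close: fully open they stand 13 mm farther back than shut.
Start: joints at [1.254, 0.126, -0.04, 1.405, 0, 1.571], TCP at [163.545, 498.86, 253.295] pointing down, gripper open.
Joint ranges: [-2.72, 2.72], [-0.95, 1.95], [-1.27, 1.35], [-1.78, 2.02], [-1.46, 1.47], [-3.14, 3.14]. Speed limits (rad/s): [2.39, 2.39, 3.01, 3.14, 3.14, 3.14].

## Interface

Orientations are given as [roll, pitch, yaw] about the fixed x, y, z axes, in that order (R = Rz(yaw) Ry(pitch) Rx(roll)).
In Python, from bench import monitor, eyes, workorder gives the robot as it stands.
- The arm moves only by the tool jog_arm, never from a script. Its argument "deltas" is a list of rows, each a list of 7 numbers: the shift along the tool's x, y, z in m, then the turn, a rotation vector about the tool's x, y, z in rad, then the finger opening in m, from 0 to 0.0854. In form: [[dx, dy, dz, ax, ay, az, fingers], ...]. A call has 1 to 20 rows; each row is the pose to reach, as a shift and turn from the pose commanded when the call began, along the tool's axes at that moment; what a row does not reach only later rows make up. A row lasts 1/10 s, in which the tool goes at most 50 mm and 8.59 degrees, less where a joint would pass 70% of its speed; a pose out of reach is approached as far as the arm can. A call with a gripper value outside its range is refused whole. The fingers move at their own pace and stop on an object; "force" is the grip in N (left out, the last holds). Time passes only in rows, so rows that repeat a pose let the fingers close. It gives the time, the measured TCP pose, the force, the opening and the grip force at its end, in the units of the state.
- monitor.read_state(): the state, without advancing time (a new reading comes with each control period).
- eyes.read_camera(name): name is "side" or "top"; returns the picture (420x560x3 uint8, blue, green, red); there is no depth.
- eyes.camera_params(name): a dict with "intrinsics" (3x3 intrinsics, pixels), "R" (3x3) and "t" (3): a world point X has camera coordinates R X + t. Camera axes: x right, y down, z forward; pixel columns grow to the right and rows downward; lengths in mm; the calibration is good to about 2 mm. A picture is of the moment at which its call begins. camera_params takes no time and is no camera call.
- workorder.close_job(): hands the job in; it is judged then, once.
Trained networks look in the newest picture that a camera, given by its name, has taken for a name from the list of things; names that differ only in an ending like _2 or _b are one class to them, and where a whole thing is asked for, a point or a joint stands for the part that bears it (a point fixed in the world has none). Each returns a list of dicts, best first, with "conf" (0 to 1); they miss things now and then, are a little off and sometimes report something else, mostly with a low value. They report only what shows in the picture. A call takes as long as a camera call. They do not tell look-alikes from the thing itself.
- eyes.search_frame(camera, query): "xyz" ([x, y, z] in mm, in world coordinates, good to about 4 mm: the middle of the surface that is visible of it).
The state is a dict: "time_s": time; "joint_positions": joint angles; "dq": joint speeds; "joint_torque": joint torques, N m; "ee_pos": TCP position; "tool_rot": TCP orientation; "ft_force": force on the tool from outside, world axes, zero at the start; "moment": the same for the moment, N m; "opening": finger opening in mm; "finger_force": force on a finger pad.
Only numpy, scipy, OpenCV 4.12 (cv2) and the standard library are available. Lean on these libraries where they do the work, as an engineer would, in place of code of your own. Each camera call takes 0.05 s, during which the arm holds its last target. There are 200 camera calls.

## Working session

There is one attempt and no reset: what is moved stays moved. The work goes in short steps, Python scripts to look and compute and a tool call to move; the robot and the scene stay as the last step left them, time stands still between calls to the robot, and variables do not carry over. Pictures are saved under pics/ and viewed, at most 10 in all, crops included, and the job is handed in when it is done.

Besides the shell and the picture viewer there is one more tool, called by a JSON object that holds its "fn" and its "kwargs". jog_arm: Moves the arm, as the interface text tells. Its arguments: {"type":"object","properties":{"deltas":{"type":"array"},"force":{"type":"number"}},"required":["deltas"]}

```bash
mkdir -p pics
cat > h.py <<'E'
import numpy as np, cv2
from bench import monitor, eyes, workorder
def snap(c,f):
    im=eyes.read_camera(c); cv2.imwrite('pics/'+f,im); return im
def proj(c,X):
    p=eyes.camera_params(c); q=np.array(p['intrinsics'])@(np.array(p['R'])@np.array(X,float)+np.array(p['t']).ravel()); return q[:2]/q[2]
def ray(c,u,v,z):
    p=eyes.camera_params(c); R=np.array(p['R']); t=np.array(p['t']).ravel()
    d=R.T@np.linalg.solve(np.array(p['intrinsics']),[u,v,1.]); o=-R.T@t
    return o+d*(z-o[2])/d[2]
E
python3 - <<'E'
from h import *
a=snap('top','t0.png'); b=snap('side','s0.png')
for c in('top','side'):
  for q in('plunger_knob','clamp_grip','module','holder'):
    for r in eyes.search_frame(c,q)[:4]: print(c,q,np.round(r['xyz']),round(r['conf'],2),np.round(proj(c,r['xyz'])))
s=monitor.read_state();print(s['ee_pos'],s['tool_rot'],s['opening'],s['time_s'])
E
```

```text
top plunger_knob [565.  26.  88.] 0.69 [310. 168.]
top plunger_knob [501. 367.   2.] 0.27 [177. 197.]
top plunger_knob [563.   7.  56.] 0.22 [317. 171.]
top clamp_grip [580. -58.  85.] 0.63 [344. 162.]
top module [338. 512.  14.] 0.95 [116. 259.]
top module [210. 268.  23.] 0.76 [210. 312.]
top module [556. 187.  48.] 0.57 [245. 173.]
top holder [566.   8.  50.] 0.82 [316. 170.]
side plunger_knob [563.  17.  85.] 0.43 [333. 230.]
side plunger_knob [572. -68.  85.] 0.28 [347. 251.]
side clamp_grip [570. -67.  85.] 0.58 [347. 251.]
side module [549. 186.  45.] 0.87 [309. 204.]
side module [208. 256.  26.] 0.74 [194. 213.]
side module [335. 508.  14.] 0.59 [226. 166.]
side holder [557. -32.  47.] 0.82 [336. 253.]
[163.54861295 498.83854699 253.26994251] [-3.14152848e+00 -3.54959482e-05  2.82472705e+00] 85.72215540293743 0.5
```

View pics/t0.png

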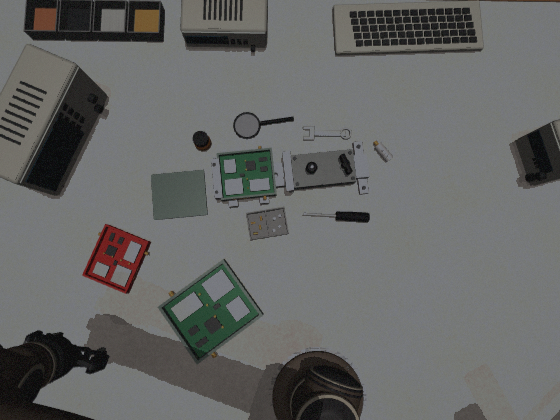

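View pics/s0.png

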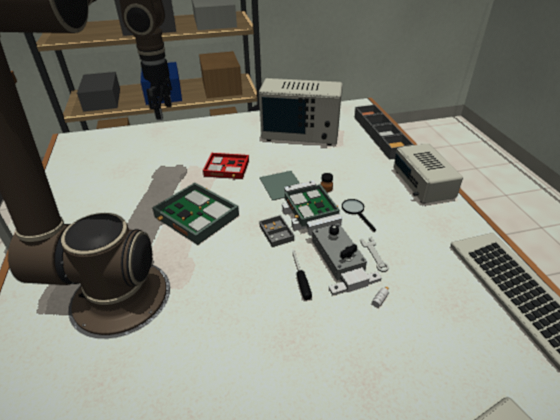

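The top view shows three module look-alikes: red (117,258), large green (212,311), and the small green one in the holder (247,173). The small green one is meant. The plunger knob is at (311,168) and the clamp bar at (345,164); the dark jar (202,141) is the only other round black thing. I'll check these in a close crop.

Run:
```python
from h import *
a=cv2.imread('pics/t0.png')[135:215,205:375]; b=cv2.imread('pics/s0.png')[180:300,270:400]
A=cv2.resize(a,(800,376),interpolation=cv2.INTER_CUBIC); A=cv2.convertScaleAbs(A,alpha=1.8)
cv2.imwrite('pics/t0c.png',A)
cv2.imwrite('pics/s0c.png',cv2.convertScaleAbs(cv2.resize(b,(650,600),interpolation=cv2.INTER_CUBIC),alpha=1.5))
for c in('top','side'):
  p=eyes.camera_params(c);print(c,np.round(-np.array(p['R']).T@np.array(p['t']).ravel()),p['intrinsics'][0][0])
```

```text
top [ 336.  114. 1204.] 464.3157148111125
side [ 246. -749.  816.] 412.6701747637643
```

View pics/t0c.png

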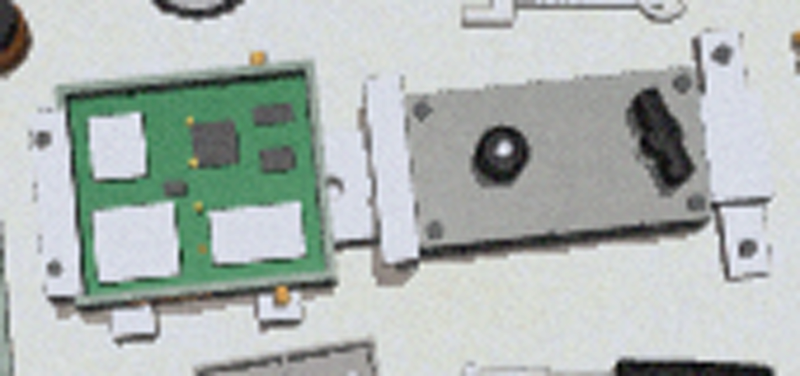

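View pics/s0c.png

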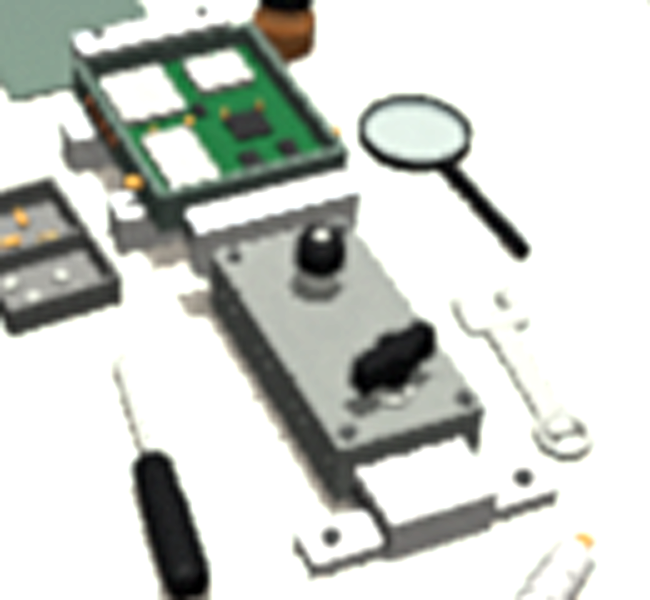

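The crops confirm it: the small green module in the holder, the round knob at top (311.5,168), and the clamp bar at (345.5,164.7) with ends at about (342.5,155.5) and (349,174).

Run:
```python
from h import *
T=lambda u,v,z:ray('top',205+u/4.706,135+v/4.706,z)
S=lambda u,v,z:ray('side',270+u/5,180+v/5,z)
P=lambda n,x:print(n,np.round(x,1))
P('knob top',T(501,153,80)); P('knob side',S(321,253,77))
P('clamp top',T(661,140,80)); P('clamp side',S(393,357,76))
a,b=T(648,95,84),T(678,184,84); P('bar dir',np.degrees(np.arctan2(*(a-b)[:2][::-1])))
for z,p,q in((51,(697,68),(405,98)),(51,(712,215),(415,245)),(58,(305,68),(62,90)),(58,(332,282),(80,305))):
    d=T(*q,z)-T(*p,z); print('+y dir deg',np.degrees(np.arctan2(d[1],d[0])))
P('carr corners',[T(697,68,51),T(712,215,51)])
d=S(225,283,51)-S(345,460,51); print('side ydir',np.degrees(np.arctan2(d[1],d[0])))
d=S(350,235,51)-S(482,410,51); print('side ydir',np.degrees(np.arctan2(d[1],d[0])))
```

```text
knob top [566.8  22.   80. ]
knob side [568.4  21.   77. ]
clamp top [574.9 -61.8  80. ]
clamp side [578.1 -61.9  76. ]
bar dir 18.2
+y dir deg 96.79655920753504
+y dir deg 96.63389851781062
+y dir deg 96.10626562224593
+y dir deg 96.0635919809115
carr corners [[620.9 -86.   51. ]
 [540.6 -93.5  51. ]]
side ydir 97.98631722833204
side ydir 97.5497205201051
```

{"fn": "jog_arm", "kwargs": {"deltas": [[-0.567,-0.404,0.083,0,0,2.507,0.05],[-0.567,-0.404,0.083,0,0,2.507,0.05],[-0.567,-0.404,0.083,0,0,2.507,0.05],[-0.567,-0.404,0.083,0,0,2.507,0.05],[-0.567,-0.404,0.083,0,0,2.507,0.05],[-0.567,-0.404,0.083,0,0,2.507,0.05],[-0.567,-0.404,0.083,0,0,2.507,0.05],[-0.567,-0.404,0.083,0,0,2.507,0.05],[-0.567,-0.404,0.083,0,0,2.507,0.05],[-0.567,-0.404,0.083,0,0,2.507,0.05],[-0.567,-0.404,0.083,0,0,2.507,0.05],[-0.567,-0.404,0.083,0,0,2.507,0.05],[-0.567,-0.404,0.083,0,0,2.507,0.05],[-0.567,-0.404,0.083,0,0,2.507,0.05],[-0.567,-0.404,0.083,0,0,2.507,0.05],[-0.567,-0.404,0.083,0,0,2.507,0.05],[-0.567,-0.404,0.083,0,0,2.507,0.05],[-0.567,-0.404,0.083,0,0,2.507,0.05],[-0.567,-0.404,0.083,0,0,2.507,0.05],[-0.567,-0.404,0.083,0,0,2.507,0.05]], "force": 60}}

```text
time_s: 2.5
ee_pos: [576.5, -61.5, 170.4]
tool_rot: [3.141, -0.0, 0.32]
ft_force: [-0.2, 0.3, 0.2]
opening: 49.9
finger_force: 0.0
```

Run:
```python
from h import *
b=snap('side','s1.png')[150:280,270:400]; a=snap('top','t1.png')[135:215,290:410]
A=cv2.convertScaleAbs(cv2.resize(a,(600,400),interpolation=cv2.INTER_CUBIC),alpha=1.8)[:,:400]
B=cv2.convertScaleAbs(cv2.resize(b,(400,400),interpolation=cv2.INTER_CUBIC),alpha=1.4)
cv2.imwrite('pics/c1.png',np.hstack([A,B]))
s=monitor.read_state(); print(np.round(s['joint_positions'],3))
for c in('top','side'):print(c,[ (np.round(r['xyz']),round(r['conf'],2)) for r in eyes.search_frame(c,'clamp_grip')[:2]])
```

```text
[-0.106  0.24  -0.083  1.248  0.     2.716]
top [(array([568., -63.,  82.]), 0.44)]
side [(array([573., -69.,  86.]), 0.53), (array([558., -32.,  47.]), 0.29)]
```

View pics/c1.png

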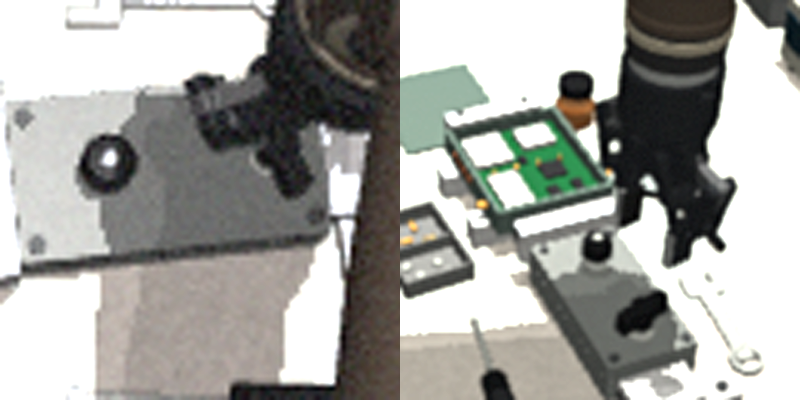

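The arm is over the clamp bar with the fingers straddling it (fingers at (215,110) in the left half, bar at (285,150)). The scene is unchanged, so I descend and close.

{"fn": "jog_arm", "kwargs": {"deltas": [[0,0,0.03,0,0,0,0.05],[0,0,0.05,0,0,0,0.05],[0,0,0.065,0,0,0,0.05],[0,0,0.075,0,0,0,0.05],[0,0,0.083,0,0,0,0.05],[0,0,0.09,0,0,0,0.05],[0,0,0.09,0,0,0,0.05],[0,0,0.09,0,0,0,0.05]]}}

```text
time_s: 3.5
ee_pos: [576.7, -61.7, 80.7]
tool_rot: [3.141, -0.001, 0.318]
ft_force: [-0.3, 0.3, -0.3]
opening: 49.9
finger_force: 0.0
```

{"fn": "jog_arm", "kwargs": {"deltas": [[0,0,0,0,0,0,0.03],[0,0,0,0,0,0,0.022],[0,0,0,0,0,0,0.018],[0,0,0,0,0,0,0.016],[0,0,0,0,0,0,0.008],[0,0,0,0,0,0,0.008],[0,0,0,0,0,0,0.005],[0,0,0,0,0,0,0.005]], "force": 40}}

```text
time_s: 4.3
ee_pos: [576.6, -61.5, 80.6]
tool_rot: [-3.141, -0.001, 0.318]
ft_force: [-0.2, 2.7, 4.9]
opening: 13.1
finger_force: 42.4
```

{"fn": "jog_arm", "kwargs": {"deltas": [[0,0,0,0,0,-0.08,0.005],[0,0,0,0,0,-0.16,0.005],[0,0,0,0,0,-0.24,0.005],[0,0,0,0,0,-0.32,0.005],[0,0,0,0,0,-0.4,0.005],[0,0,0,0,0,-0.4,0.005]]}}

```text
time_s: 4.9
ee_pos: [576.7, -61.7, 80.6]
tool_rot: [3.141, -0.0, 0.718]
ft_force: [-1.1, 2.9, 5.3]
opening: 13.5
finger_force: 42.5
```

{"fn": "jog_arm", "kwargs": {"deltas": [[0,0,0,0,0,-0.1,0.005],[0,0,0,0,0,-0.2,0.005],[0,0,0,0,0,-0.3,0.005],[0,0,0,0,0,-0.4,0.005],[0,0,0,0,0,-0.5,0.005],[0,0,0,0,0,-0.6,0.005],[0,0,0,0,0,-0.7,0.005],[0,0,0,0,0,-0.8,0.005],[0,0,0,0,0,-0.9,0.005],[0,0,0,0,0,-1.0,0.005],[0,0,0,0,0,-1.1,0.005],[0,0,0,0,0,-1.17,0.005],[0,0,0,0,0,-1.17,0.005],[0,0,0,0,0,-1.17,0.005]]}}

```text
time_s: 6.3
ee_pos: [577.4, -61.9, 80.7]
tool_rot: [3.14, 0.001, 1.885]
ft_force: [3.4, 1.5, 3.6]
opening: 13.7
finger_force: 42.2
```

Run:
```python
from h import *
s=monitor.read_state(); print(np.round(s['joint_positions'],3),s['moment'],s['ft_force'],s['opening'])
```

```text
[-0.107  0.281 -0.231  1.057 -0.     1.15 ] [ 0.23534444 -0.61535993  0.06584584] [3.37232976 1.51128299 3.62640442] 13.678712035266534
```

{"fn": "jog_arm", "kwargs": {"deltas": [[0,0,0,0,0,0,0.03],[0,0,0,0,0,0,0.05],[0,0,0,0,0,0,0.05],[0,0,0,0,0,0,0.05],[0,0,-0.02,0,0,0,0.05],[0,0,-0.05,0,0,0,0.05],[0,0,-0.09,0,0,0,0.05],[0.04,0.008,-0.09,0,0,0.1,0.05],[0.083,0.017,-0.09,0,0,0.2,0.05],[0.083,0.017,-0.09,0,0,0.2,0.05],[0.083,0.017,-0.09,0,0,0.2,0.05]]}}

```text
time_s: 7.4
ee_pos: [566.5, 23.3, 170.2]
tool_rot: [-3.141, 0.0, 1.69]
ft_force: [0.3, -0.6, 0.3]
opening: 50.1
finger_force: 0.0
```

Run:
```python
from h import *
b=snap('side','s2.png')[150:280,270:400]; a=snap('top','t2.png')[130:210,280:400]
A=cv2.convertScaleAbs(cv2.resize(a,(600,400),interpolation=cv2.INTER_CUBIC),alpha=1.8)[:,100:500]
B=cv2.convertScaleAbs(cv2.resize(b,(400,400),interpolation=cv2.INTER_CUBIC),alpha=1.4)
cv2.imwrite('pics/c2.png',np.hstack([A,B]))
```

```text
(no output)
```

View pics/c2.png

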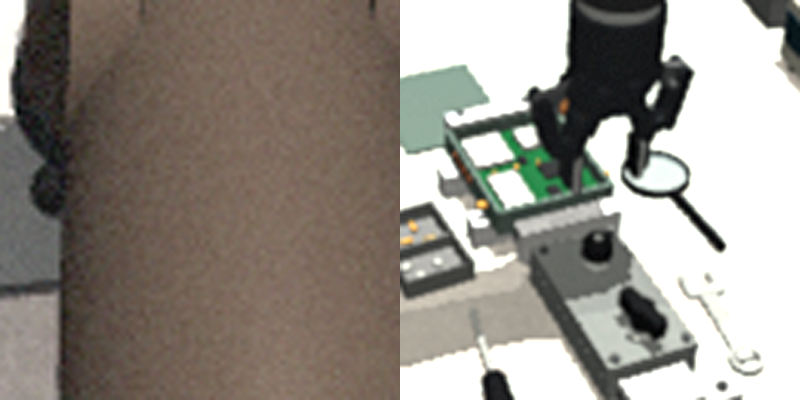

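The bar at (640,310) now lies along the rail, so the clamp is slackened, and the plunger knob is at (598,245) between the fingers. I descend on it and grip.

{"fn": "jog_arm", "kwargs": {"deltas": [[-0.001,0.001,0.03,0,0,0,0.05],[-0.001,0.001,0.05,0,0,0,0.05],[-0.001,0.001,0.065,0,0,0,0.05],[-0.001,0.001,0.075,0,0,0,0.05],[-0.001,0.001,0.083,0,0,0,0.05],[-0.001,0.001,0.091,0,0,0,0.05],[-0.001,0.001,0.091,0,0,0,0.05],[-0.001,0.001,0.091,0,0,0,0.05]]}}

```text
time_s: 8.3
ee_pos: [568.1, 21.5, 79.6]
tool_rot: [3.141, 0.0, 1.688]
ft_force: [0.0, -0.3, -0.3]
opening: 50.3
finger_force: 0.0
```

{"fn": "jog_arm", "kwargs": {"deltas": [[0,0,0,0,0,0,0.036],[0,0,0,0,0,0,0.032],[0,0,0,0,0,0,0.03],[0,0,0,0,0,0,0.028],[0,0,0,0,0,0,0.02],[0,0,0,0,0,0,0.02],[0,0,0,0,0,0,0.018],[0,0,0,0,0,0,0.018]], "force": 60}}

```text
time_s: 9.1
ee_pos: [567.4, 21.6, 79.8]
tool_rot: [-3.141, -0.0, 1.688]
ft_force: [-3.2, 0.5, 6.4]
opening: 25.5
finger_force: 58.7
```

{"fn": "jog_arm", "kwargs": {"deltas": [[0,0,-0.002,0,0,0,0.018],[0,0,-0.004,0,0,0,0.018],[0,0,-0.006,0,0,0,0.018],[0,0,-0.006,0,0,0,0.018]], "force": 70}}

```text
time_s: 9.5
ee_pos: [567.3, 21.6, 84.7]
tool_rot: [-3.14, -0.0, 1.688]
ft_force: [-1.4, -0.3, -7.9]
opening: 25.3
finger_force: 69.1
```

{"fn": "jog_arm", "kwargs": {"deltas": [[0,0,-0.002,0,0,0,0.018],[0,0,-0.004,0,0,0,0.018],[0,0,-0.0065,0,0,0,0.018],[0,0,-0.0065,0,0,0,0.018],[0,0,-0.0065,0,0,0,0.018]]}}

```text
time_s: 10.0
ee_pos: [567.4, 21.6, 91.6]
tool_rot: [-3.141, -0.0, 1.688]
ft_force: [-3.2, 0.3, -9.5]
opening: 25.7
finger_force: 69.2
```

Run:
```python
from h import *
s=monitor.read_state(); print(s['ee_pos'],s['ft_force'],s['opening'])
b=snap('side','s3.png')[190:270,290:370]
cv2.imwrite('pics/c3.png',cv2.convertScaleAbs(cv2.resize(b,(600,600),interpolation=cv2.INTER_CUBIC),alpha=1.6))
```

```text
[567.35594376  21.58344166  91.6062662 ] [-3.16213949  0.26850127 -9.45534199] 25.682320577440024
```

View pics/c3.png

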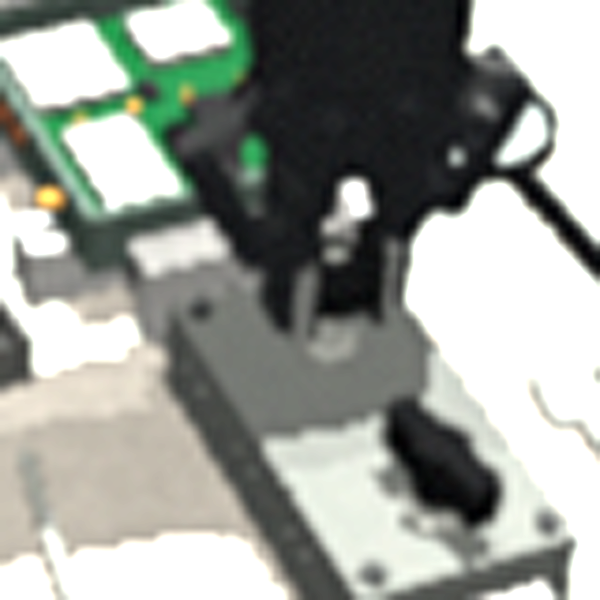

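The knob is gripped and raised about 12 mm, the carriage is still in place, and the clamp bar is slack at (440,465). Next I slide.

{"fn": "jog_arm", "kwargs": {"deltas": [[0.003,0,0,0,0,0,0.018],[0.007,0,0,0,0,0,0.018],[0.011,0,0,0,0,0,0.018],[0.015,0,0,0,0,0,0.018],[0.019,0,0,0,0,0,0.018],[0.023,0,0,0,0,0,0.018],[0.026,0,0,0,0,0,0.018],[0.028,0,0,0,0,0,0.018],[0.0295,0,0,0,0,0,0.018],[0.0295,0,0,0,0,0,0.018],[0.0295,0,0,0,0,0,0.018]]}}

```text
time_s: 11.15
ee_pos: [563.9, 51.2, 91.6]
tool_rot: [-3.141, -0.0, 1.688]
ft_force: [-4.6, -1.1, -8.3]
opening: 25.4
finger_force: 69.3
```

{"fn": "jog_arm", "kwargs": {"deltas": [[0,0,0.001,0,0,0,0.018],[0,0,0.002,0,0,0,0.018],[0,0,0.003,0,0,0,0.018],[0,0,0.004,0,0,0,0.018],[0,0,0.005,0,0,0,0.018],[0,0,0.005,0,0,0,0.018]]}}

```text
time_s: 11.75
ee_pos: [563.9, 51.1, 86.6]
tool_rot: [-3.141, -0.001, 1.688]
ft_force: [-5.3, -1.7, -8.3]
opening: 25.2
finger_force: 69.4
```

{"fn": "jog_arm", "kwargs": {"deltas": [[0,0,0.001,0,0,0,0.018],[0,0,0.002,0,0,0,0.018],[0,0,0.003,0,0,0,0.018],[0,0,0.004,0,0,0,0.018],[0,0,0.005,0,0,0,0.018],[0,0,0.006,0,0,0,0.018],[0,0,0.0065,0,0,0,0.018],[0,0,0.0065,0,0,0,0.018]]}}

```text
time_s: 12.55
ee_pos: [563.9, 51.2, 80.3]
tool_rot: [-3.141, -0.001, 1.688]
ft_force: [-6.2, -1.5, -7.2]
opening: 25.2
finger_force: 69.5
```

{"fn": "jog_arm", "kwargs": {"deltas": [[0,0,0.0005,0,0,0,0.018],[0,0,0.001,0,0,0,0.018],[0,0,0.0015,0,0,0,0.018],[0,0,0.0015,0,0,0,0.018]]}}

```text
time_s: 12.95
ee_pos: [564.0, 51.2, 79.9]
tool_rot: [3.142, -0.001, 1.688]
ft_force: [-7.2, -2.1, -0.3]
opening: 25.3
finger_force: 70.2
```

{"fn": "jog_arm", "kwargs": {"deltas": [[0,0.0005,0.0005,0,0,0,0.018],[0,0.0005,0.001,0,0,0,0.018],[0,0.0005,0.001,0,0,0,0.018],[0,0.0005,0.001,0,0,0,0.018]]}}

```text
time_s: 13.35
ee_pos: [564.1, 51.2, 79.8]
tool_rot: [3.142, -0.001, 1.688]
ft_force: [-12.4, -2.5, 7.1]
opening: 25.5
finger_force: 70.9
```

{"fn": "jog_arm", "kwargs": {"deltas": [[0,-0.0008,0.0003,0,0,0,0.018],[0,-0.0015,0.0005,0,0,0,0.018],[0,-0.0015,0.0005,0,0,0,0.018],[0,-0.0015,0.0005,0,0,0,0.018]]}}

```text
time_s: 13.75
ee_pos: [564.0, 51.1, 79.8]
tool_rot: [3.139, -0.001, 1.688]
ft_force: [-8.8, -1.9, 6.8]
opening: 25.4
finger_force: 70.8
```

Run:
```python
from h import *
b=snap('side','s4.png')[170:270,280:380]; a=snap('top','t4.png')
cv2.imwrite('pics/c4.png',cv2.convertScaleAbs(cv2.resize(b,(600,600),interpolation=cv2.INTER_CUBIC),alpha=1.6))
# module and bystanders unmoved? compare side pictures before/after
a0=cv2.imread('pics/s0.png')[150:310,230:300].astype(int);a1=cv2.imread('pics/s4.png')[150:310,230:300].astype(int)
print(abs(a0-a1).max(2).mean())
```

```text
32.73491071428571
```

View pics/c4.png

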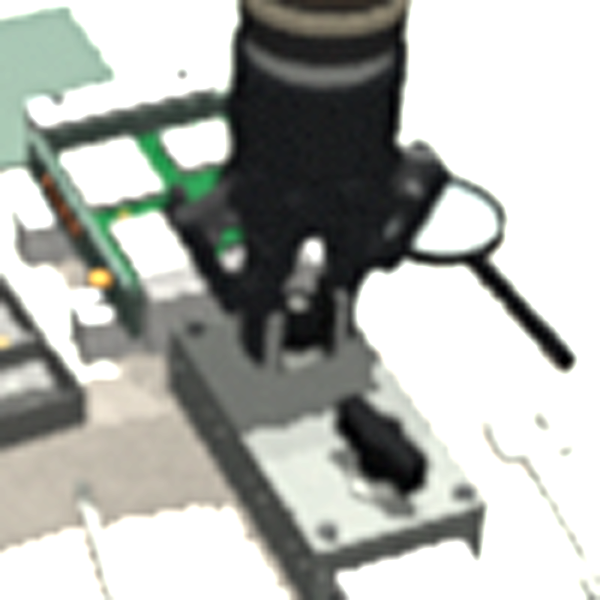

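The jaw lip at (170,290) now reaches over the module's near edge. The knob is down and gripped, and TCP height (79.8) matches the start home height. I hand in.

```bash
python3 -c "
from h import *
s=monitor.read_state();print(s['ee_pos'],s['ft_force'],s['finger_force']);print(workorder.close_job())"
```

```text
[563.96452703  51.18332225  79.80395919] [-8.19515476 -2.48889655  6.03968391] 70.85066169966012
the job is handed in; nothing more can be done
None
```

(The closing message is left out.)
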